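# Dock the jam caddy under its counter anchor

## Task

Dock the filled jam caddy in its counter anchor: bring its flat steel toe to the anchor's mouth, slide it sideways along the counter under the overhanging hood, through the spring drag, and keep pushing gently, never forcing it, until it is fully home against the hard stop inside. Then let go, leaving the caddy flat on the counter and the bottle, the cups and the shaker standing where they are.

Things in the scene. Friction and masses are not known exactly. Their poses are not given: they have to be found in the camera images.
- caddy: Loose black jam caddy, 0.4 to 0.75 kg, flat on the counter: square open tray 90 x 90 x 30 mm with jam tubs (up to 42 mm high), an upright square post in the middle to grip, and a flat steel toe sticking out along its own +x. Origin: centre of the tray's underside, on the counter; z up
- toe_tip (a point): Middle of the toe's front edge, at the underside, 115 mm from the caddy's origin along its +x. The toe slides flat on the counter; it is 50 mm wide, 8 mm thick, starts at the tray's wall (45 mm); its last 22 mm are 44 mm wide and bevelled down on top to 3 mm
- post_grip (a point): Centre of the caddy's post, 85 mm above its underside: a good place to grip. The post is 24 x 24 mm, its sides parallel to the caddy's x and y, its top 105 mm above the counter
- anchor: Steel anchor fixed to the counter, 74 mm deep, 78 wide, 32 high, with a low slot, 53 mm wide, 12 mm high under the hood, counter as its floor, open at the front (the mouth). Origin: on the counter at the middle of the mouth (the hood's front edge); own +x points into the slot, the way the toe must go. Pushing the caddy against it with more than 25 N counts as forcing it
- plunger (a joint): Hidden rubber plunger (m) in the hard stop: 0 = out, 6 mm in front of the stop; 0.006 = pressed flush by a toe fully home. Weak spring (about 1 N); the caddy's friction holds the toe home when let go. The stop is set anywhere from 34 to 45 mm inside the mouth, out of sight and not measured: feel for it
- syrup: Bystander: amber bottle, 64 mm across, 190 mm high, loose; origin at the centre of its underside
- cups: Bystander: upside-down stack of clear cups, 72 mm across at the foot, 85 mm high, loose; origin at the centre of its underside
- shaker: Bystander: glass shaker with a steel cap, 54 mm across, 110 mm high, loose; origin at the centre of its underside
- mouth (a point): Same point as the anchor's origin. Two flaring guide cheeks, 12 mm high, reach 23 mm out in front of it and open to 74 mm. Inside the slot, 9 mm deep, a sprung round nose hangs from the hood and bears on the toe with about 4 N once its tip is 15 mm in: the drag then grows by 2 to 8 N, more if the toe is pressed on the counter. That is not the end: the hard stop comes later
There are look-alikes about, which are no part of the job. There is more than one size of the caddy; the job needs the smaller.

How it is judged:
On the way, in this order (a step that is already met when the one before it is completed fails the run):
1. the toe lies low in the slot, its tip at least 8 mm under the hood (x of toe_tip in the frame of anchor above 0.008 m and z of toe_tip in the frame of anchor below 0.005 m and horizontal distance between toe_tip and anchor below 0.03 m), for 0.1 s.
2. the toe has pressed the plunger in to within 2 mm of flush (value of joint plunger above 0.004 m and x of toe_tip in the frame of anchor above 0.03 m), for 0.2 s.
At the end, for the whole second after the job is handed in: The caddy stands released and at rest, flat on the counter (within 3 mm and 0.05 rad), its toe under the hood and in line with the slot (within 0.12 rad), home to within 2 mm of the hard stop (plunger pressed in more than 4 of its 6 mm) (all of step 2 and angle between the x axis of caddy and the x axis of anchor, either way round below 0.12 rad and angle between caddy's own z axis and vertical below 0.05 rad and height (world z) of caddy below 0.003 m and linear speed of caddy below 0.01 m/s); the robot touches nothing.
It fails at once if the caddy is forced against the anchor with more than 25 N (contact force between caddy and anchor above 25 N).
It fails at once if the syrup bottle is moved more than 20 mm (distance of syrup from where it was at the start of the episode above 0.02 m).
It fails at once if the cups are moved more than 20 mm (distance of cups from where it was at the start of the episode above 0.02 m).
It fails at once if the shaker is moved more than 20 mm (distance of shaker from where it was at the start of the episode above 0.02 m).
It also fails if it takes over 48 s, if anything falls off the work surface, if the arm or the gripper's body presses on something with over 40 N, if the wrist force passes 120 N, or if a joint passes its speed limit or range.

## Robot

A 6-joint arm with a two-finger parallel gripper is mounted at the origin on the work surface. World frame = base frame: x ahead of the robot, y to its left, z up, the work surface at z = 0. Lengths are in m, angles in rad, forces in N, time in s.
With the tool pointing down it reaches from about 0.325 to 0.85 m from the base axis. Payload 15.5 kg.
Tool frame: the origin (TCP) lies at the very end of the fingers, on their centre line; the grasp point (between the pads) lies 19 mm behind it; z points along the fingers, y is the direction in which the jaws open and shut (so a half turn about z gives the same grasp; the last joint's range is limited). The gripper opens to 91 mm and grips with 3 to 60 N. Pads are 32 mm wide; open, the fingers measure 118 mm over their backs; the gripper's body (76 mm by 178 mm) begins 60 mm behind the grasp point.
Start: joints at [-1.196, 0.494, 1.345, -0, 1.302, -0.096], TCP at [0.283, -0.557, 0.184] pointing down, gripper open.
Joint ranges: [-2.91, 2.91], [-0.82, 2.16], [0.22, 2.67], [-1.22, 4.37], [0.12, 2.79], [-3.08, 3.08]. Speed limits (rad/s): [1.89, 1.89, 2.57, 3.01, 3.01, 3.01].

## Interface

Orientations are given as a rotation vector (axis times angle).
In Python, from rig import manip gives the robot as it stands. Calls block until the motion is done:
- manip.move_ptp(position, orientation): joint-space move of the TCP to a pose.
- manip.move_straight(position, frame=None, feed=0.15, until_force=None): straight line of the TCP; frame=None keeps the orientation; feed is the mean speed in m/s. With until_force (N) it stops when the force on the tool has changed by that much, and returns True; else False.
- manip.move_joints(angles): joint-space move.
- manip.gripper_to(opening, force=None): finger opening in m; force is the grip in N (None keeps the last); returns when the fingers have stopped.
- manip.dwell(seconds).
- manip.ik(position, orientation): joint angles nearest the present ones, or None.
- manip.get_state(): the state.
- manip.camera(name): name is "scene" or "top"; returns a dict with "color" (384x512x3 uint8, blue, green, red), "range_z" (384x512 float32, m along the optical axis (not along the pixel's ray), 0 where there is no reading), "fx", "fy", "cx", "cy" (pixels), "pose" (4x4, takes a point from camera to world coordinates). Camera axes: x right, y down, z forward; pixel columns grow to the right and rows downward; lengths in m; the calibration is good to about 2 mm. A picture is of the moment at which its call begins.
A pose or a line that the arm cannot do raises manip.PlanningError and nothing moves.
- manip.close_job(): hands the job in, once; it reports no verdict.
The state is a dict: "clock": time; "joint_positions": joint angles; "joint_velocities": joint speeds; "tau": joint torques, N m; "ee_pos": TCP position; "tcp_rot": TCP orientation; "ft_force": force on the tool from outside, world axes, zero at the start; "wrist_torque": the same for the moment, N m; "opening": finger opening in m.
Only numpy, scipy, OpenCV 4.12 (cv2) and the standard library are available. Lean on these libraries where they do the work, as an engineer would, in place of code of your own. Each camera call takes 0.05 s, during which the arm holds its last target. There are 200 camera calls.

## Working session

There is one attempt and no reset: what is moved stays moved. The work goes in short steps, each a Python script; the robot and the scene stay as the last script left them, time stands still between calls to the robot, and variables do not carry over. Pictures are saved under pics/ and viewed, about 8 in all and at most 12, crops included, and the job is handed in when it is done.

```bash
mkdir -p pics; python3 - <<'E'
from rig import manip
import cv2,numpy as np,pickle
for n in("top","scene"):
    c=manip.camera(n); pickle.dump(c,open(n+".pkl","wb")); cv2.imwrite(f"pics/{n}1.png",cv2.resize(c["color"],None,fx=1.5,fy=1.5))
    print(n,c["fx"],c["cx"],c["cy"],np.round(c["pose"],3).tolist())
print(manip.get_state())
E
```

```text
top 355.84237011938006 257.91917544050125 190.04556809198087 [[0.003, -0.993, 0.119, 0.454], [-1.0, -0.004, -0.011, -0.0], [0.012, -0.119, -0.993, 1.194], [0.0, 0.0, 0.0, 1.0]]
scene 435.66172893635235 259.89063110294813 194.90837560317456 [[0.648, 0.544, -0.533, 1.244], [0.761, -0.469, 0.448, -0.572], [-0.006, -0.696, -0.718, 0.989], [0.0, 0.0, 0.0, 1.0]]
{'clock': 0.1, 'joint_positions': array([-1.19650086e+00,  4.94139445e-01,  1.34609937e+00,  6.82800062e-06,
        1.30247962e+00, -9.55162196e-02]), 'joint_velocities': array([-1.12856075e-03, -1.86469594e-03, -1.77004798e-03,  8.65685864e-04,
       -2.58089508e-05, -3.57765396e-04]), 'tau': array([ 1.15777821e-03, -8.80243206e+01, -3.82542193e+01,  7.10698566e-02,
        4.83757176e-02, -4.54077011e-06]), 'ee_pos': array([ 0.28280279, -0.55692328,  0.18337623]), 'tcp_rot': array([-3.05422829e+00, -7.30947670e-01,  2.35372037e-04]), 'ft_force': array([ 0.14689899, -0.06559069,  0.02044874]), 'wrist_torque': array([-0.01246982, -0.00735784,  0.02484458]), 'opening': 0.09122984536198511}
```

View pics/top1.png

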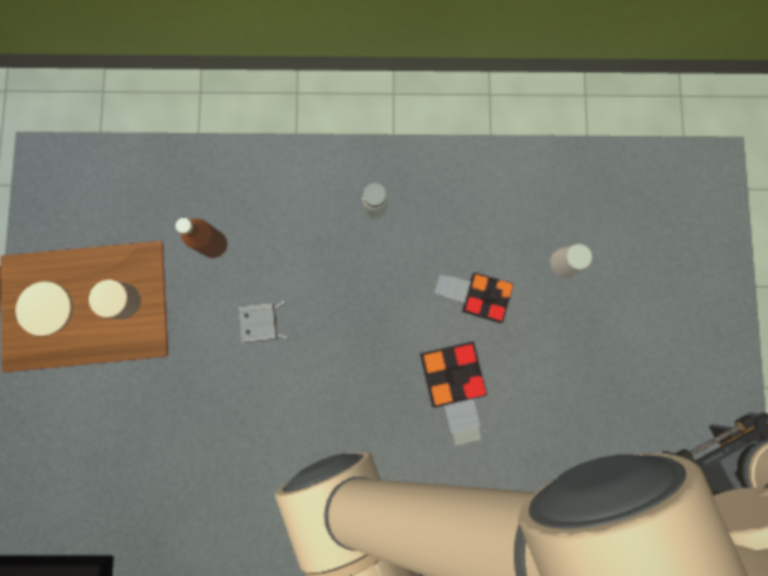

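View pics/scene1.png

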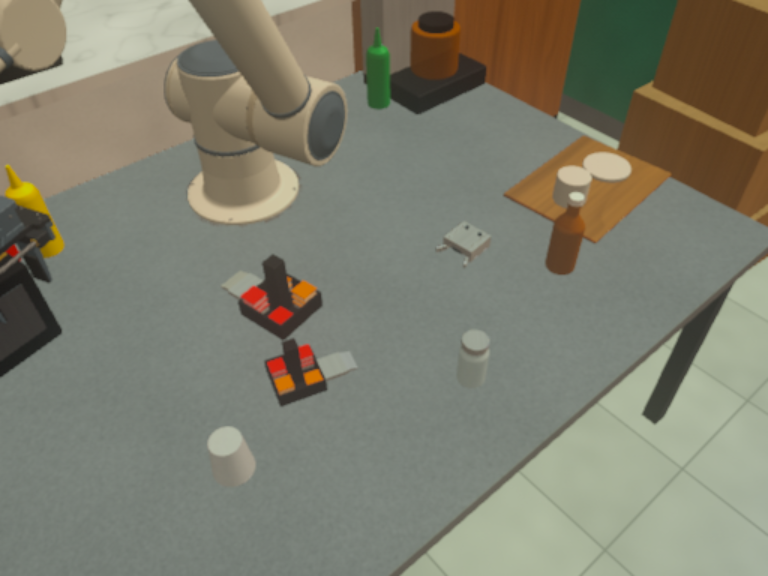

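The top view shows the small caddy near (488,297), with its toe pointing left, and the big look-alike at (453,375). The anchor is at (258,322) with its mouth to the right. The shaker is at (374,197), the cups at (572,258) and the bottle at (200,237).

```bash
cat > h.py <<'E'
import cv2,numpy as np
def cast(c,uv,z):
    uv=np.atleast_2d(uv).astype(float); P=c["pose"]
    d=np.c_[(uv[:,0]-c["cx"])/c["fx"],(uv[:,1]-c["cy"])/c["fy"],np.ones(len(uv))]@P[:3,:3].T
    return P[:3,3]+d*((z-P[2,3])/d[:,2])[:,None]
def heights(c):
    v,u=np.indices(c["range_z"].shape); r=c["range_z"]
    p=np.stack([(u-c["cx"])/c["fx"]*r,(v-c["cy"])/c["fy"]*r,r],-1)@c["pose"][:3,:3].T+c["pose"][:3,3]
    p[r==0]=np.nan
    return p
def rect(c,mask,z):
    """min-area rectangle of the mask's biggest blob, cast on height z: centre, sides, angle of the first side"""
    cs,_=cv2.findContours(mask.astype(np.uint8),cv2.RETR_EXTERNAL,cv2.CHAIN_APPROX_NONE)
    k=max(cs,key=cv2.contourArea)[:,0]
    w=cast(c,k,z)[:,:2]
    (cx,cy),(a,b),t=cv2.minAreaRect((w*1000).astype(np.float32))
    return np.round([cx,cy,a,b,t],1)
E
python3 - <<'E'
import pickle; from h import *
for n,boxes in(("top",dict(caddy=(285,175,350,225),anchor=(150,190,200,240))),("scene",dict(caddy=(170,220,245,275),anchor=(285,140,335,185)))):
    c=pickle.load(open(n+".pkl","rb")); p=heights(c); hsv=cv2.cvtColor(c["color"],cv2.COLOR_BGR2HSV).astype(int)
    tiles=[]
    for k,(a,b,x,y) in boxes.items():
        box=np.zeros(p.shape[:2],bool); box[b:y,a:x]=1
        Z=p[...,2]; q=lambda m:np.round(np.nanmean(p[m],0)*1000,1)
        print(n,k,"table z",np.round(np.nanmedian(Z[box])*1000,1))
        if k=="anchor":
            m=box&(Z>.024)&(Z<.045); print(" hood",m.sum(),q(m),rect(c,m,.032))
        else:
            m=box&((hsv[...,2]<70)|(hsv[...,1]>150)); print(" tray",m.sum(),rect(c,m,.03))
            m=box&(Z>.08); print(" post",m.sum(),q(m) if m.any() else "")
            m=box&(hsv[...,2]>125)&(hsv[...,1]<60); print(" toe",m.sum(),q(m),rect(c,m,.008))
        t=cv2.resize(c["color"][b:y,a:x],(400,400*(y-b)//(x-a)),interpolation=cv2.INTER_CUBIC); tiles.append(cv2.copyMakeBorder(t,0,max(0,400-t.shape[0]),0,0,0))
    cv2.imwrite(f"pics/{n}2.png",np.hstack([t[:400] for t in tiles]))
c=pickle.load(open("top.pkl","rb"));Z=heights(c)
for nm,(u,v) in dict(shaker=(249,131),cups=(386,171),syrup=(122,150)).items(): print(nm,np.round(Z[v,u],3))
E
```

```text
top caddy table z 2.9
 tray 637 [ 568.  -233.5   89.4   89.9   73.7]
 post 77 [ 566.9 -231.7  103.3]
 toe 724 [ 573.  -174.7    4.4] [ 594.7 -156.8   75.1   60.7   68.2]
top anchor table z 1.8
 hood 554 [510.4 269.4  32.9] [510.7 269.2  78.1  75.7   6.9]
scene caddy table z 2.5
 tray 1009 [ 564.8 -236.1   89.6  136.1   73.3]
 post 123 [ 572.6 -238.7   99.4]
 toe 2689 [ 579.  -189.9    1.7] [ 566.7 -206.9  225.8  190.2   49.3]
scene anchor table z 1.6
 hood 387 [513.6 264.   32.1] [514.6 264.2  84.5  82.5   7.6]
shaker [0.769 0.016 0.114]
cups [ 0.65  -0.418  0.086]
syrup [0.688 0.378 0.192]
```

View pics/top2.png

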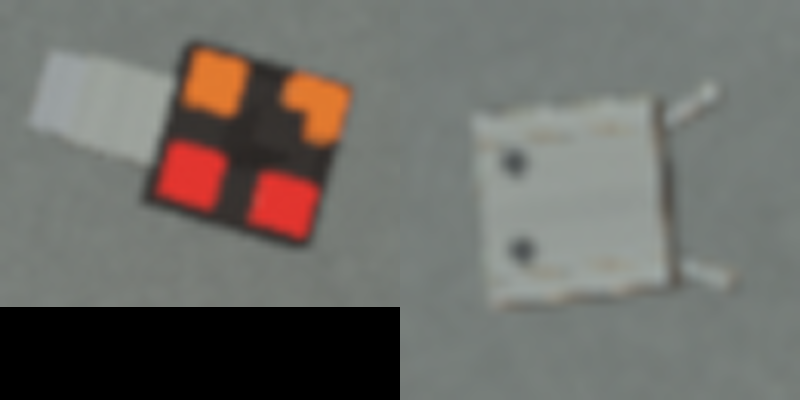

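View pics/scene2.png

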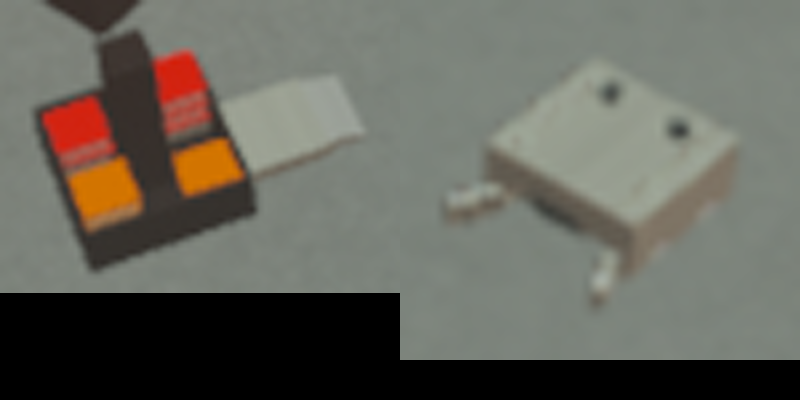

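The close crops agree with the first reading. The caddy is at about (567,-232) with yaw 73.7°, and its tray measures 89.5 mm. The anchor hood centre is about (511,269) with yaw 96.9°, measuring 78×76. The mouth is therefore at about (515,232). Next I grasp and lift the caddy.

```bash
cat >> h.py <<'E'
from scipy.spatial.transform import Rotation as R
def down(deg):
    """tool pointing down, jaw axis (y) at deg from world x"""
    return (R.from_euler('z',deg+90,degrees=True)*R.from_euler('x',180,degrees=True)).as_rotvec()
def st(m):
    s=m.get_state(); print(round(s["clock"],2),np.round(s["ee_pos"]*1000,1),"F",np.round(s["ft_force"],1),"T",np.round(s["wrist_torque"],2),"open",round(s["opening"]*1000,1)); return s
E
python3 - <<'E'
from rig import manip
from h import *
for o in(73.7,-106.3):
    print([None if q is None else np.round(q,2) for q in(manip.ik([.567,-.232,.2],down(o)),manip.ik([.533,.083,.066],down(o+23.2)))])
o=min((73.7,-106.3),key=lambda o:abs(manip.ik([.533,.083,.066],down(o+23.2))[5]))
print("jaw",o)
manip.move_ptp([.567,-.232,.19],down(o)); st(manip)
print(manip.move_straight([.567,-.232,.066],feed=.12,until_force=5)); st(manip)
manip.gripper_to(0.0,force=30); s0=st(manip)
manip.move_straight([.567,-.232,.136],feed=.12); s=st(manip)
print("weight",s0["ft_force"]-s["ft_force"])
E
```

```text
[array([-0.49,  0.46,  1.36, -0.  ,  1.32, -1.77]), array([ 0.04,  0.52,  1.69,  0.  ,  0.93, -1.65])]
[array([-0.49,  0.46,  1.36,  0.  ,  1.32,  1.37]), array([ 0.04,  0.52,  1.69, -0.  ,  0.93,  1.49])]
jaw -106.3
1.69 [ 566.7 -232.7  189.9] F [ 0.1  0.4 -0.6] T [ 0.02 -0.01 -0.07] open 91.2
False
2.88 [ 567.5 -232.3   66.7] F [ 0.4 -0.2 -0.3] T [0.07 0.04 0.02] open 91.6
3.91 [ 567.  -232.2   66. ] F [-0.6 -2.1  0. ] T [-0.42  0.11  0.04] open 23.9
4.64 [ 566.5 -231.6  135.2] F [-1.   0.2 -6.8] T [-0.02  0.06 -0.01] open 23.7
weight [ 0.42268104 -2.25236615  6.84961781]
```

The post is gripped at 23.9 mm and the caddy weighs about 0.68 kg. I carry it to the front of the mouth, set it down and look.

```bash
python3 - <<'E'
from rig import manip
from h import *
import pickle
d=np.array([np.cos(np.radians(96.9)),np.sin(np.radians(96.9))]); mouth=np.array([.515,.2325])
c=mouth-.155*d; print(c)
manip.move_ptp([*c,.136],down(-83.1)); st(manip)
manip.move_straight([*c,.070],feed=.12)
print(manip.move_straight([*c,.062],feed=.02,until_force=3)); st(manip)
manip.gripper_to(.05); st(manip)
for n,(a,b,x,y) in dict(top=(150,150,310,270),scene=(200,110,360,230)).items():
    k=manip.camera(n); pickle.dump(k,open(n+"3.pkl","wb")); cv2.imwrite(f"pics/{n}3.png",cv2.resize(k["color"][b:y,a:x],None,fx=5,fy=5,interpolation=cv2.INTER_CUBIC))
E
```

```text
[0.53362121 0.07862261]
5.83 [534.2  77.7 135.9] F [ 0.5 -0.7 -7.1] T [-0.03  0.03 -0.  ] open 23.5
True
6.86 [534.5  78.6  65.7] F [1.  0.2 2.5] T [-0.   -0.18  0.03] open 23.5
7.45 [533.3  78.5  64.9] F [-0.4 -0.3  0.3] T [0.03 0.06 0.02] open 49.8
```

View pics/top3.png

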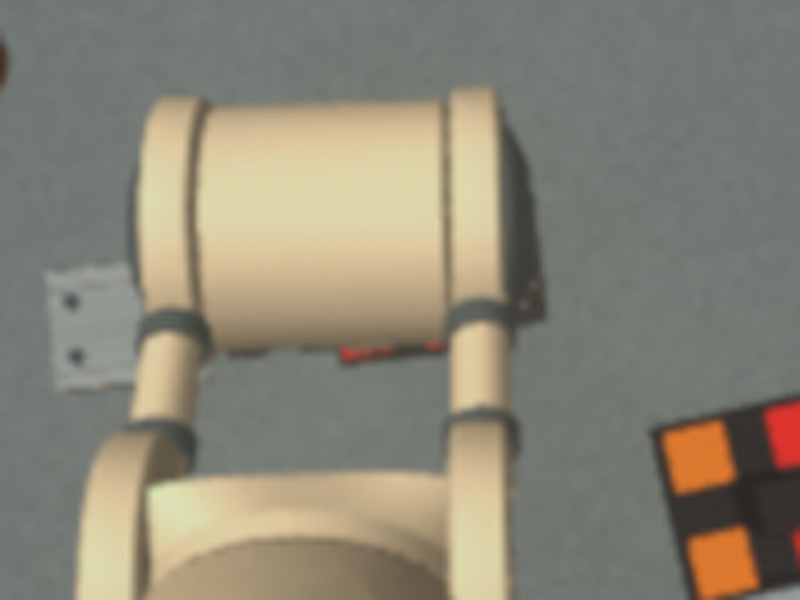

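View pics/scene3.png

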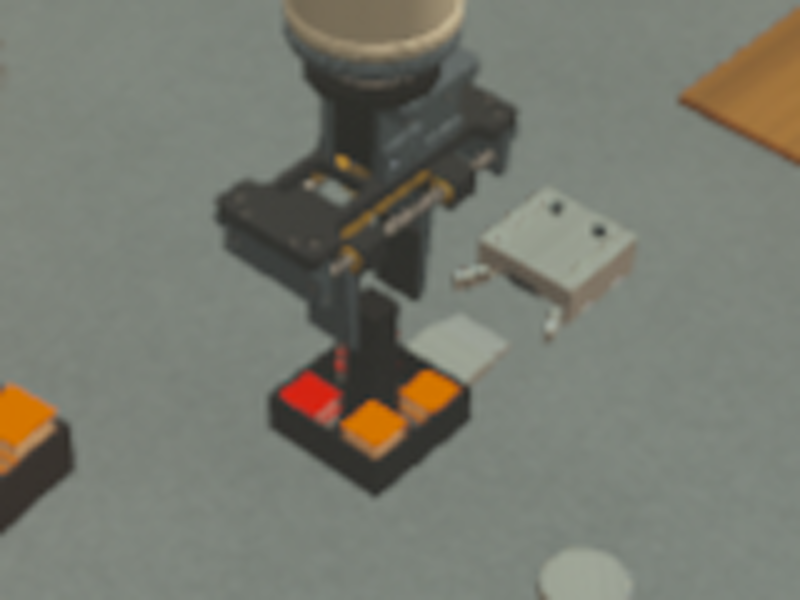

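The scene crop shows the caddy flat in front of the anchor. Its toe tip corners are near (460,313) and (507,345), and the hood's front top corners are near (482,243) and (568,293). I compare them in this one view.

```bash
python3 - <<'E'
import pickle; from h import *
c=pickle.load(open("scene3.pkl","rb")); f=lambda uv,z:cast(c,(np.array(uv,float)+.5)/5-.5+[200,110],z)[:,:2]*1000
t=f([(460,313),(507,345)],.003); h=f([(482,241),(567,291)],.032); hb=f([(549,187),(636,241)],.032); k=f([(460,279),(550,332)],.006)
for n,a in(("tip",t),("hood front",h),("hood back",hb),("cheek tips",k)):
    e=a[1]-a[0]; print(n,a.round(1).tolist(),"mid",a.mean(0).round(1),"w",np.linalg.norm(e).round(1),"normal deg",(np.degrees(np.arctan2(e[1],e[0]))+90).round(1))
ax=hb.mean(0)-h.mean(0); print("hood axis",np.degrees(np.arctan2(ax[1],ax[0])),np.linalg.norm(ax))
d=np.array([np.cos(np.radians(96.9)),np.sin(np.radians(96.9))]); n=np.array([-d[1],d[0]])
for a in(h,k): r=a.mean(0)-t.mean(0); print("along",r@d,"lateral(left+)",r@n)
print("expected tip",np.array([533.3,78.5])+115*d)
E
```

```text
tip [[501.6, 190.0], [544.0, 192.2]] mid [522.8 191.1] w 42.4 normal deg 92.9
hood front [[481.8, 227.0], [553.6, 234.6]] mid [517.7 230.8] w 72.2 normal deg 96.1
hood back [[471.2, 300.4], [548.8, 304.5]] mid [510.  302.4] w 77.7 normal deg 93.0
cheek tips [[479.5, 210.7], [555.7, 219.8]] mid [517.6 215.2] w 76.7 normal deg 96.8
hood axis 96.1478580970902 72.04736554926185
along 40.01442808151045 lateral(left+) 0.2856141285752808
along 24.580511679767334 lateral(left+) 2.2900287750830297
expected tip [519.48426353 192.66709432]
```

Lateral error is 2 mm or less and yaw agrees within 1°, both inside the 4.5 mm clearance. I regrip, then slide in with small force-guarded steps.

```bash
python3 - <<'E'
from rig import manip
from h import *
manip.gripper_to(0.0,force=20); s=st(manip)
a=np.radians(96.9); d=np.array([np.cos(a),np.sin(a)]); n=np.array([-d[1],d[0]])
z=np.mean([manip.get_state()["ee_pos"][2] for _ in range(5)]); p0=np.array([.5336,.0786])
print("z",z, manip.move_straight([*(p0+.03*d),z],feed=.03,until_force=7)); s=st(manip)
x0=(s["ee_pos"][:2]-p0)@d
for i in range(1,13):
    p=p0+(x0+.002*i)*d
    hit=manip.move_straight([*p,z],feed=.015,until_force=9); s=manip.get_state(); F=s["ft_force"]; e=s["ee_pos"][:2]-p0
    print(round(s["clock"],1),"cmd",round((x0+.002*i)*1000,1),"pos",round(e@d*1000,1),"lat",round(e@n*1000,1),"push",round(-F[:2]@d,1),"latF",round(F[:2]@n,1),"Fz",round(F[2],1),hit)
    if hit or -F[:2]@d>10 or abs(F[:2]@n)>8: break
E
```

```text
8.07 [533.4  78.5  64.9] F [-0.3 -0.1 -0.3] T [-0.08  0.02  0.02] open 24.2
z 0.06490917465836947 False
9.22 [529.9 108.7  64.9] F [-0.6  2.6 -0.2] T [0.55 0.14 0.01] open 24.0
9.5 cmd 32.3 pos 32.3 lat 0.0 push 1.0 latF 0.5 Fz -1.3 False
9.8 cmd 34.3 pos 34.4 lat -0.0 push 0.3 latF -0.3 Fz -1.4 False
10.1 cmd 36.3 pos 36.5 lat 0.0 push -0.0 latF 0.0 Fz -1.8 False
10.4 cmd 38.3 pos 38.5 lat 0.0 push -0.1 latF -0.2 Fz -2.2 False
10.7 cmd 40.3 pos 40.5 lat 0.0 push -0.8 latF -0.2 Fz -1.6 False
10.9 cmd 42.3 pos 42.5 lat -0.0 push -0.3 latF -0.4 Fz -3.2 False
11.2 cmd 44.3 pos 44.5 lat 0.0 push -1.3 latF 0.6 Fz -2.5 False
11.5 cmd 46.3 pos 46.5 lat -0.0 push -1.1 latF 0.6 Fz -3.0 False
11.8 cmd 48.3 pos 48.5 lat 0.0 push -0.5 latF 0.9 Fz -3.0 False
12.1 cmd 50.3 pos 50.5 lat 0.0 push -0.1 latF -0.3 Fz -3.2 False
12.3 cmd 52.3 pos 52.5 lat 0.0 push -0.8 latF -0.2 Fz -2.2 False
12.6 cmd 54.3 pos 54.5 lat 0.0 push -1.7 latF -0.8 Fz -3.7 False
```

```bash
cat > push.py <<'E'
import sys
from rig import manip
from h import *
a=np.radians(96.9); d=np.array([np.cos(a),np.sin(a)]); n=np.array([-d[1],d[0]])
z=.0649; p0=np.array([.5336,.0786]); x,end,step,lim=[float(v) for v in sys.argv[1:]]
while x<end-1e-6:
    x+=step; hit=manip.move_straight([*(p0+x*d),z],feed=.01,until_force=8)
    S=[manip.get_state()]
    manip.dwell(.04); S.append(manip.get_state()); s=S[-1]
    F=np.mean([q["ft_force"] for q in S],0); e=s["ee_pos"][:2]-p0; T=s["wrist_torque"]
    print(round(s["clock"],1),"cmd",round(x*1000,1),"pos",round(e@d*1000,1),"push",round(-F[:2]@d,1),"latF",round(F[:2]@n,1),"Fz",round(F[2],1),"T",T.round(2),hit)
    if hit or -F[:2]@d>lim or abs(F[:2]@n)>8: break
E
python3 push.py .0543 .088 .001 10
```

```text
12.9 cmd 55.3 pos 55.4 push -0.0 latF 0.4 Fz -3.6 T [ 0.01  0.06 -0.04] False
13.2 cmd 56.3 pos 56.2 push 2.4 latF -0.6 Fz -2.9 T [-0.39 -0.05 -0.01] False
13.5 cmd 57.3 pos 56.9 push 5.9 latF 0.0 Fz -0.8 T [-1.18 -0.07  0.  ] False
13.8 cmd 58.3 pos 57.8 push 7.8 latF -0.1 Fz 0.8 T [-1.43 -0.09  0.02] False
14.1 cmd 59.3 pos 58.7 push 7.4 latF -0.3 Fz 0.4 T [-1.51 -0.15 -0.04] False
14.4 cmd 60.3 pos 59.7 push 7.7 latF 0.0 Fz 0.4 T [-1.52 -0.17  0.01] False
14.7 cmd 61.3 pos 60.5 push 9.7 latF 0.8 Fz 1.9 T [-1.97 -0.14 -0.01] False
15.0 cmd 62.3 pos 61.2 push 13.0 latF 1.3 Fz 4.5 T [-2.61 -0.11 -0.05] False
```

Nose drag started at cmd 56, where the tip is 15 mm in. The vertical force then rose to +4.5 N, so the caddy is being pressed down. I ease z up slightly and see whether the drag drops.

```bash
sed -i 's/^z=.0649; //; s/x,end,step,lim=/x,end,step,lim,z=/; s/p0=np/p0=np/' push.py
python3 - <<'E'
from rig import manip
from h import *
a=np.radians(96.9); d=np.array([np.cos(a),np.sin(a)]); p=np.array([.5336,.0786])+.0615*d
for z in(.0653,.0657,.0661): manip.move_straight([*p,z],feed=.01); manip.dwell(.05); st(manip)
E
python3 push.py .0615 .0635 .0005 14 .0661
```

```text
15.27 [526.3 139.2  65.3] F [ 0.6 -7.9 -2. ] T [-1.53 -0.04 -0.06] open 23.5
15.57 [526.2 139.4  65.6] F [ 0.4 -5.9 -3.4] T [-1.36 -0.13 -0.08] open 24.1
15.87 [526.1 139.7  66. ] F [ 0.4 -3.  -6. ] T [-0.82 -0.13 -0.05] open 24.1
16.2 cmd 62.0 pos 61.8 push 6.4 latF 0.9 Fz -3.5 T [-1.43 -0.04 -0.06] False
16.4 cmd 62.5 pos 62.0 push 9.4 latF 0.9 Fz -1.9 T [-1.93 -0.07 -0.08] False
16.7 cmd 63.0 pos 62.2 push 11.6 latF 1.2 Fz 0.3 T [-2.45  0.03 -0.04] False
17.0 cmd 63.5 pos 62.6 push 13.1 latF 1.6 Fz 2.2 T [-2.73  0.03 -0.07] False
```

The caddy is stalling with the tip about 22 mm in, which is where the toe's 50 mm shoulder meets the 53 mm slot. The lateral force (+n, about 1.6 N) and Tz point to contact on the +x side, and so does the cheek measurement (+2.3 mm). I back off, shift 1.5 mm towards -x and retry.

```bash
sed -i 's/lim,z=/lim,z,lat=/; s/^while/p0=p0+lat*n\nwhile/' push.py
python3 - <<'E'
from rig import manip
from h import *
a=np.radians(96.9); d=np.array([np.cos(a),np.sin(a)]); n=np.array([-d[1],d[0]]); p=np.array([.5336,.0786])
manip.move_straight([*(p+.0595*d),.0655],feed=.02); manip.dwell(.1); st(manip)
manip.move_straight([*(p+.0595*d+.0015*n),.0655],feed=.01); manip.dwell(.1); st(manip)
E
python3 push.py .0595 .068 .0007 13 .0655 .0015
```

```text
17.48 [526.4 137.8  65.5] F [-1.  -0.1 -5.2] T [-0.02  0.11  0.08] open 24.0
17.88 [525.3 137.6  65.6] F [ 2.7  0.8 -5.9] T [ 0.19 -0.45 -0.19] open 23.8
18.2 cmd 60.2 pos 59.8 push 4.3 latF -1.7 Fz -2.2 T [-0.8  -0.63 -0.2 ] False
18.5 cmd 60.9 pos 60.3 push 6.5 latF -2.1 Fz -0.1 T [-1.22 -0.56 -0.19] False
18.8 cmd 61.6 pos 60.9 push 7.6 latF -1.9 Fz 0.1 T [-1.38 -0.52 -0.18] False
19.1 cmd 62.3 pos 61.6 push 7.1 latF -2.2 Fz 0.5 T [-1.46 -0.52 -0.16] False
19.3 cmd 63.0 pos 62.2 push 8.2 latF -1.5 Fz 0.4 T [-1.51 -0.43 -0.17] False
19.6 cmd 63.7 pos 62.9 push 9.0 latF -1.5 Fz 1.3 T [-1.57 -0.41 -0.15] False
19.9 cmd 64.4 pos 63.6 push 9.4 latF 0.0 Fz 1.5 T [-1.64 -0.41 -0.07] False
20.2 cmd 65.1 pos 64.2 push 9.0 latF -0.7 Fz 2.1 T [-1.77 -0.37 -0.05] False
20.5 cmd 65.8 pos 64.9 push 9.5 latF -0.9 Fz 2.2 T [-1.82 -0.34 -0.08] False
20.8 cmd 66.5 pos 65.6 push 10.1 latF -1.0 Fz 2.1 T [-1.86 -0.36 -0.09] False
21.1 cmd 67.2 pos 66.3 push 10.2 latF -0.7 Fz 2.9 T [-1.83 -0.35 -0.07] False
21.4 cmd 67.9 pos 66.9 push 10.8 latF -0.5 Fz 2.2 T [-1.9  -0.32 -0.02] False
21.7 cmd 68.6 pos 67.6 push 10.2 latF -0.2 Fz 2.6 T [-1.94 -0.36 -0.1 ] False
```

It's past the shoulder and sliding smoothly at about 10 N drag. I continue with z slightly higher, feeling for the stop.

```bash
python3 push.py .0686 .090 .001 14 .0659 .0015
```

```text
22.0 cmd 69.6 pos 68.7 push 8.7 latF -0.9 Fz -0.2 T [-1.79 -0.38 -0.09] False
22.3 cmd 70.6 pos 69.8 push 8.4 latF -1.0 Fz -0.2 T [-1.59 -0.28 -0.1 ] False
22.6 cmd 71.6 pos 70.9 push 7.4 latF -0.7 Fz -1.0 T [-1.4  -0.31 -0.1 ] False
22.9 cmd 72.6 pos 72.0 push 6.9 latF -0.7 Fz -2.5 T [-1.32 -0.23 -0.06] False
23.1 cmd 73.6 pos 73.0 push 7.2 latF 0.4 Fz -1.2 T [-1.34 -0.24 -0.04] False
23.4 cmd 74.6 pos 74.0 push 7.0 latF -0.6 Fz -1.4 T [-1.36 -0.21 -0.02] False
23.7 cmd 75.6 pos 75.0 push 7.4 latF 0.1 Fz -1.7 T [-1.3  -0.18 -0.06] False
24.0 cmd 76.6 pos 76.0 push 7.1 latF 0.1 Fz -1.1 T [-1.34 -0.21 -0.05] False
24.3 cmd 77.6 pos 77.0 push 7.4 latF -0.2 Fz -1.9 T [-1.35 -0.19 -0.05] False
24.6 cmd 78.6 pos 78.0 push 6.8 latF -0.1 Fz -1.7 T [-1.37 -0.24 -0.  ] False
24.9 cmd 79.6 pos 78.9 push 6.7 latF -0.5 Fz -0.4 T [-1.39 -0.16 -0.  ] False
25.2 cmd 80.6 pos 79.9 push 7.5 latF 0.0 Fz -1.0 T [-1.44 -0.24 -0.08] False
25.5 cmd 81.6 pos 80.9 push 7.9 latF 0.1 Fz -0.6 T [-1.5  -0.2  -0.08] False
25.8 cmd 82.6 pos 81.8 push 8.0 latF 0.3 Fz -0.8 T [-1.53 -0.2  -0.03] False
26.1 cmd 83.6 pos 82.8 push 8.7 latF -1.0 Fz -0.5 T [-1.57 -0.2  -0.05] False
26.4 cmd 84.6 pos 83.8 push 8.6 latF -0.3 Fz -0.7 T [-1.62 -0.28 -0.04] False
26.6 cmd 85.6 pos 84.4 push 12.5 latF 0.6 Fz 2.1 T [-2.35 -0.28 -0.04] False
26.9 cmd 86.6 pos 84.7 push 18.7 latF 1.7 Fz 8.1 T [-3.73 -0.26  0.08] False
```

Hard contact came at about 84.3 mm travel, with the tip about 44 mm in. Force jumped while motion stopped, after a small plunger rise of about 1 N from 80 mm. I unload gently, release, lift off and look.

```bash
python3 - <<'E'
from rig import manip
from h import *
import pickle
a=np.radians(96.9); d=np.array([np.cos(a),np.sin(a)]); n=np.array([-d[1],d[0]]); p=np.array([.5336,.0786])+.0015*n
manip.move_straight([*(p+.0855*d),.0658],feed=.01); manip.dwell(.1); st(manip)
manip.gripper_to(.06); manip.dwell(.1); s=st(manip); print("TCP travel",(s["ee_pos"][:2]-p)@d)
q=p+.0855*d
manip.move_straight([*q,.16],feed=.1); st(manip)
manip.move_ptp([.45,-.15,.30],down(-83.1)); st(manip)
for nm,(a,b,x,y) in dict(top=(140,150,300,270),scene=(200,110,360,230)).items():
    k=manip.camera(nm); pickle.dump(k,open(nm+"4.pkl","wb")); cv2.imwrite(f"pics/{nm}4.png",cv2.resize(k["color"][b:y,a:x],None,fx=5,fy=5,interpolation=cv2.INTER_CUBIC))
    Z=heights(k); box=np.zeros(Z.shape[:2],bool); box[b:y,a:x]=1
    m=box&(Z[...,2]>.09)&(Z[...,2]<.115); print(nm,"post",m.sum(),np.nanmean(Z[m],0))
    if nm=="top":
        hsv=cv2.cvtColor(k["color"],cv2.COLOR_BGR2HSV); w=box&((hsv[...,2]<70)|(hsv[...,1]>150)); w[:, :190]=0; print("tray",rect(k,w,.03))
        print("hood",rect(k,box&(Z[...,2]>.024)&(Z[...,2]<.045)&(np.indices(w.shape)[1]<187),.032))
E
```

```text
27.29 [522.  162.2  66.1] F [  1.1 -10.3   2.5] T [-2.23 -0.24  0.04] open 23.7
28.1 [521.8 163.3  65.8] F [-0.2  1.7  0.6] T [0.03 0.02 0.04] open 59.9
TCP travel 0.08550478979015784
29.19 [521.5 163.2 159.4] F [ 0.3 -0.2 -0.3] T [-0.   -0.05  0.01] open 60.0
30.51 [ 450.1 -149.3  299.4] F [-0.1  0.3 -0.2] T [0.07 0.1  0.04] open 59.8
top post 102 [0.5795874  0.22666449 0.10439327]
tray [525.7 159.1  87.5  89.3   5. ]
hood [510.5 269.   78.1  75.7   7.2]
scene post 238 [0.69361098 0.06134834 0.10773829]
```

View pics/top4.png

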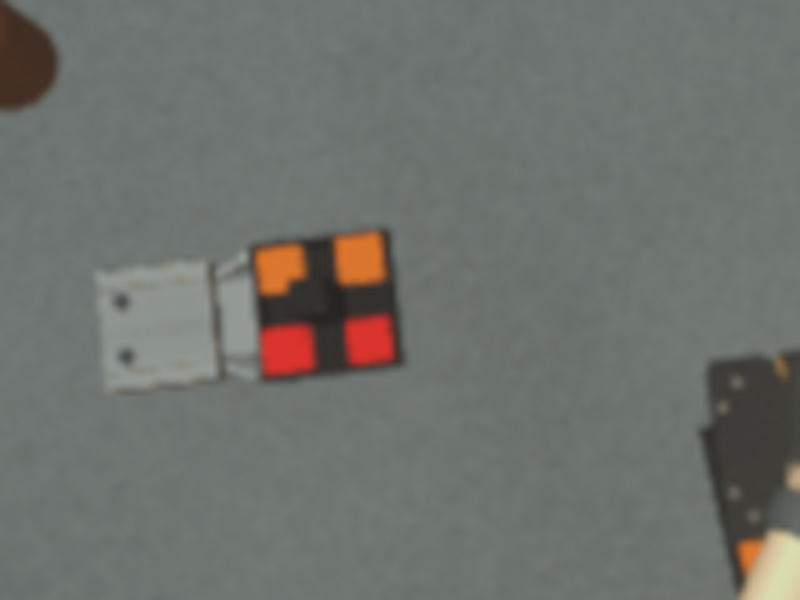

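View pics/scene4.png

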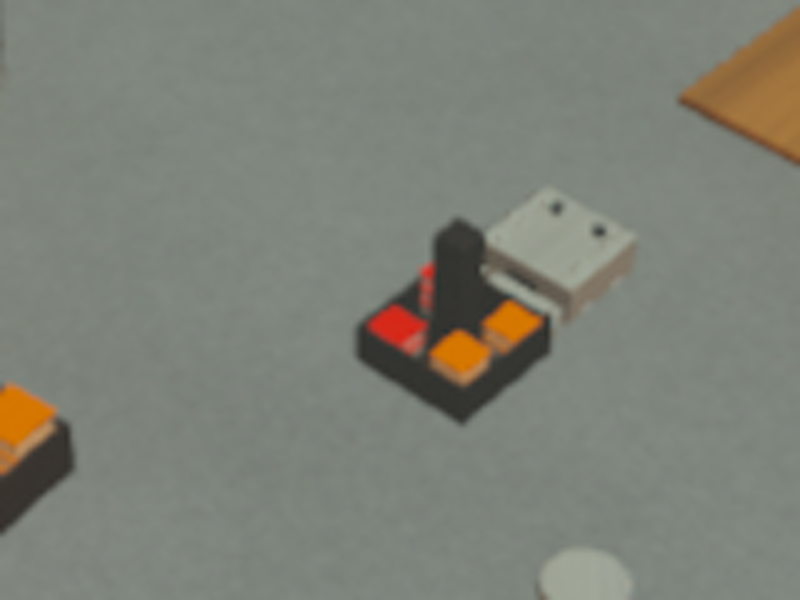

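The pictures show the toe under the hood, the caddy flat and in line, and the bottle and shaker in place. The tray centre reads 159.1 in y, against 162.4 felt at the stop. Part of that is the same bias seen at the start, but the margin is only 2 mm. I'll check by feel, pushing the post lower down with closed fingers so nothing can spring back.

```bash
python3 - <<'E'
from rig import manip
from h import *
a=np.radians(96.9); d=np.array([np.cos(a),np.sin(a)]); n=np.array([-d[1],d[0]]); p=np.array([.5336,.0786])+.0015*n
manip.move_ptp([*(p+.042*d),.14],down(-83.1)); manip.gripper_to(0.0,force=20)
print(manip.move_straight([*(p+.042*d),.050],feed=.12,until_force=6)); st(manip)
print(manip.move_straight([*(p+.070*d),.050],feed=.02,until_force=4)); s=st(manip)
x=(s["ee_pos"][:2]-p)@d
for i in range(14):
    x+=.0005; manip.move_straight([*(p+x*d),.050],feed=.01); s=manip.get_state(); F=s["ft_force"]; f=-F[:2]@d
    print(round(s["clock"],1),"cmd",round(x*1e3,1),"pos",round((s["ee_pos"][:2]-p)@d*1e3,1),"push",round(f,1),"Fz",round(F[2],1))
    if f>14: break
E
```

```text
False
33.71 [527.5 120.1  50.5] F [-0.1  0.2 -0. ] T [ 0.02 -0.01 -0.02] open 0.4
True
34.63 [524.9 138.4  49.9] F [ 2.  -4.2  2.7] T [-0.74 -0.37 -0.08] open 0.4
34.9 cmd 60.9 pos 60.5 push 7.0 Fz 0.1
35.1 cmd 61.4 pos 60.7 push 10.9 Fz 2.0
35.4 cmd 61.9 pos 60.8 push 14.1 Fz 5.7
```

Force rises steeply to 14 N, well above the 7–9 N sliding drag, with only 0.3 mm of motion. The toe is against the hard stop. I back off, raise the arm and hand in.

```bash
python3 - <<'E'
from rig import manip
from h import *
a=np.radians(96.9); d=np.array([np.cos(a),np.sin(a)]); n=np.array([-d[1],d[0]]); p=np.array([.5336,.0786])+.0015*n
manip.move_straight([*(p+.045*d),.050],feed=.05)
manip.move_straight([*(p+.042*d),.16],feed=.12)
manip.move_ptp([.45,-.15,.30],down(-83.1)); st(manip)
k=manip.camera("top"); Z=heights(k)
hsv=cv2.cvtColor(k["color"],cv2.COLOR_BGR2HSV); w=np.zeros(hsv.shape[:2],bool); w[190:230,190:225]=1
print("tray",rect(k,w&((hsv[...,2]<70)|(hsv[...,1]>150)),.03))
for nm,(u,v) in dict(shaker=(249,131),cups=(386,171),syrup=(122,150)).items(): print(nm,np.round(Z[v,u],3))
manip.close_job()
E
```

```text
38.14 [ 450.1 -149.2  299.3] F [ 0.1  0.1 -0.6] T [-0.01  0.03  0.03] open 0.1
tray [525.8 159.9  87.8  90.    7.2]
shaker [0.77  0.016 0.111]
cups [ 0.65  -0.42   0.083]
syrup [0.69  0.38  0.186]
the job is handed in; nothing more can be done
```

The small caddy is docked in its anchor against the hard stop, released, and the job was handed in at about 38 s; no verdict was reported.

**What I did:** I gripped the post, carried the caddy to the mouth, set it down, regripped it and slid it in with small force-guarded steps. With the tip about 22 mm in it stalled at 13 N, apparently on the toe's wider shoulder. Backing off and moving 1.5 mm sideways cleared it. After that it slid at 7–10 N until the hard stop, with the tip about 44 mm in. The largest push I measured was 18.7 N, against the 25 N limit.

**Last checks:**
- **Home:** after letting go, I pushed the post again with closed fingers. Force rose to 14 N with only 0.3 mm of movement, well above the sliding drag, so the toe was at the stop.
- **In line:** the camera gave the caddy at 7.2° and the anchor at 6.9–7.2°.
- **Flat:** it looked flat in the pictures, but I did not measure its tilt.
- **Bystanders:** the bottle, cups and shaker read within 2 mm of their starting spots sideways. Their heights read 3–6 mm lower, which I put down to depth noise.

**What disagreed:** the camera put the tray centre about 2.5 mm short of where the arm felt it. About 1.5 mm of that matches the camera offset seen at the start. I trusted the push test over the picture.

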